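Tip the tube cooler wells-up and dock it

TASK

The white tube cooler was left standing on end. Push it gently, high on the side that has the tube wells and grip rib, so that it topples over and lies with the wells facing up; then take it by the rib, slide it along the bench (do not carry it through the air) into the aluminium dock, and press it home against the dock's rubber pad with a firm push of about 15 N for a moment, never ramming the cooler or the dock. Leave it fully home and let go, without disturbing the bottle, the jar or the carton.

Things in the scene. Friction and masses are not known exactly. Their poses are not given: they have to be found in the camera images.
- cooler: White rigid tube cooler, about 0.65 kg: 76 mm along its x, 100 along y, 150 along z. It starts standing on end, z up, origin at the centre of its underside. Its +x face has 16 round wells (no real holes) and a grip rib; the opposite plain face is its base. Pushed at 125 mm or higher it tips rather than slides, about the plain face's lower edge, and ends x up, z level pointing the way it fell.
- cooler_centre (a point): Centre of the cooler's block, same axes as the cooler: 75 mm above the bench while standing, 38 mm when lying wells-up.
- cooler_rib (a point): Centre of the grip rib, axes as the cooler: it stands 24 mm out of the +x face, is 64 mm long along y, 14 mm thick along z. Lying wells-up, the face is 76 mm and the rib's top 100 mm above the bench; pinch the rib from above across its 14 mm, closing along the cooler's length. Dragged by it the cooler may nose-dive: ease part of its weight off the bench.
- dock: Aluminium dock fixed to the bench, no floor. Origin on the bench under the middle of the pad's face at its closed end; x level, the way the cooler is pushed in (mouth to -x), z up. Guide walls 45 mm high, 107 mm apart, from x = -5 to -105 mm, then lead-ins flaring to about 140 mm at x = -140 mm. Home, the cooler lies lengthwise, its end on the pad, centre at x = -75 mm, y = 0.
- pad: Rubber-faced end stop of the dock, 84 mm wide, from 24 to 74 mm above the bench; its origin and axes are those of the dock while unloaded. It is stiff and springs back: it gives only a millimetre or two under a firm push, so judge the push by force.
- bottle: White plastic bottle, 52 mm across, 150 mm tall, standing on the bench as a bystander; origin under its centre.
- jar: Small clear jar with a screw cap, 48 mm across, 55 mm tall, a bystander; origin under its centre.
- carton: Closed cardboard carton, 110 x 120 x 80 mm, a bystander; origin under its centre.
Things that resemble listed ones, but are neither listed nor needed, are in the scene too. Leave any green or orange look-alike of the cooler alone.

How it is judged:
By the outcome, as a careful person would: the job done as asked, in the order asked, and still so for the second after the job is handed in, with the robot touching nothing.
It also fails if it takes over 72 s, if anything falls off the work surface, if the arm or the gripper's body presses on something with over 40 N, if the wrist force passes 120 N, or if a joint passes its speed limit or range.

ROBOT

A 6-joint arm with a two-finger parallel gripper is mounted at the origin on the work surface. World frame = base frame: x ahead of the robot, y to its left, z up, the work surface at z = 0. Lengths are in mm, angles in rad, forces in N, time in s.
With the tool pointing down it reaches from about 350 to 975 mm from the base axis. Payload 7.1 kg.
Tool frame: the origin (TCP) lies at the very end of the fingers, on their centre line; the grasp point (between the pads) lies ctrl.hold_point_z behind it (ctrl.hold_point_z is the distance from the TCP to the grasp point, in mm); z points along the fingers, y is the line along which they close (so a half turn about z gives the same grasp; the last joint's range is limited). The gripper opens to 88 mm and grips with 3 to 60 N. Pads are 20 mm wide; open, the fingers measure 115 mm over their backs; the gripper's body (75 mm by 178 mm) begins 61 mm behind the grasp point.
Start: joints at [-1.203, 0.423, 1.63, -0, 1.089, -0.019], TCP at [235.783, -578.802, 222.675] pointing down, gripper open.
Joint ranges: [-3, 3], [-0.9, 2.11], [0.09, 2.58], [-1.31, 4.45], [0.11, 2.69], [-2.54, 2.54]. Speed limits (rad/s): [2.39, 2.39, 3.01, 3.14, 3.14, 3.14].

INTERFACE

Orientations are given as a rotation vector (axis times angle).
In Python, from workcell import ctrl gives the robot as it stands. The module is installed in compiled form; this text tells all that it offers.
- The arm moves only by the shell command python3 -m creep 'ROWS'. ROWS is JSON, a list of rows, each an object with "translation": the shift along the tool's x, y, z in mm, a list of three; "angular": the turn, a rotation vector about the tool's x, y, z in rad, a list of three; "jaw": the opening, from 0 (shut) to 1 (fully open). A call has exactly 8 rows; each row is the pose to reach, as a shift and turn from the pose commanded when the call began, along the tool's axes at that moment; what a row does not reach only later rows make up. A row lasts 1/8 s, in which the tool goes at most 62.5 mm and 10.7 degrees, less where a joint would pass 70% of its speed; a pose out of reach is approached as far as the arm can. A call with a gripper value outside its range is refused whole. The fingers move at their own pace and stop on an object; the grip force is fixed at half the most. Time passes only in rows, so rows that repeat a pose let the fingers close, or fill a call up. It gives the time, the measured TCP pose, the force, the opening and the grip force at its end, in the units of the state.
- ctrl.get_obs(): the state, without advancing time (a new reading comes with each control period).
- ctrl.get_image(name): name is "side" or "top"; returns the picture (480x640x3 uint8, red, green, blue); there is no depth.
- ctrl.camera_info(name): a dict with "camera_matrix" (3x3 intrinsics, pixels), "distortion" ([k1, k2, p1, p2, k3] as OpenCV has them; the pictures are not rectified), "world_from_camera" (4x4, takes a point from camera to world coordinates). Camera axes: x right, y up, looking along -z (the intrinsics and any distortion apply to the point x, -y, -z); pixel columns grow to the right and rows downward; lengths in mm; the calibration is good to about 2 mm. A picture is of the moment at which its call begins. camera_info takes no time and is no camera call.
- ctrl.close_job(): hands the job in; it is judged then, once.
Trained networks look in the newest picture that a camera, given by its name, has taken for a name from the list of things; names that differ only in an ending like _2 or _b are one class to them, and where a whole thing is asked for, a point or a joint stands for the part that bears it (a point fixed in the world has none). Each returns a list of dicts, best first, with "score" (0 to 1); they miss things now and then, are a little off and sometimes report something else, mostly with a low value. They report only what shows in the picture. A call takes as long as a camera call. They do not tell look-alikes from the thing itself.
- ctrl.look_for(camera, label): "rect" ([left, top, right, bottom] in pixels, round what is visible of it).
The state is a dict: "t": time; "qpos": joint angles; "qvel": joint speeds; "joint_torque": joint torques, N m; "ee_pos": TCP position; "orientation": TCP orientation; "ft_force": force on the tool from outside, world axes, zero at the start; "moment": the same for the moment, N m; "width": finger opening in mm; "grasp_force": force on a finger pad.
Only numpy, scipy, OpenCV 4.12 (cv2) and the standard library are available. Lean on these libraries where they do the work, as an engineer would, in place of code of your own. Each camera call takes 0.05 s, during which the arm holds its last target. There are 200 camera calls.

## Working session

There is one attempt and no reset: what is moved stays moved. The work goes in short steps, Python scripts to look and compute and a shell command to move; the robot and the scene stay as the last step left them, time stands still between calls to the robot, and variables do not carry over. Pictures are saved under pics/ and viewed, at most 10 in all, crops included, and the job is handed in when it is done.

```bash
mkdir -p pics; cat > h.py <<'E'
import numpy as np, cv2
from scipy.spatial.transform import Rotation as R
from workcell import ctrl
def snap(n,f):
    im=ctrl.get_image(n); cv2.imwrite('pics/'+f,im[...,::-1]); return im
def ray(n,uv):
    c=ctrl.camera_info(n);K=np.array(c["camera_matrix"],float);d=np.array(c["distortion"],float);T=np.array(c["world_from_camera"])
    p=cv2.undistortPoints(np.array(uv,float).reshape(-1,1,2),K,d).reshape(-1,2)
    v=np.c_[p[:,0],-p[:,1],-np.ones(len(p))]@T[:3,:3].T
    return T[:3,3],v
def at(n,uv,z):
    o,v=ray(n,uv); return o+v*((z-o[2])/v[:,2])[:,None]
def proj(n,P):
    c=ctrl.camera_info(n);T=np.linalg.inv(np.array(c["world_from_camera"]))
    p=np.array(P,float).reshape(-1,3)@T[:3,:3].T+T[:3,3]
    p=p*[1,-1,-1]
    return cv2.projectPoints(p,np.zeros(3),np.zeros(3),np.array(c["camera_matrix"],float),np.array(c["distortion"],float))[0].reshape(-1,2)
E
python3 - <<'E'
from h import *
np.set_printoptions(precision=2,suppress=True)
for n in("top","side"):
    snap(n,n+'0.png'); print(ctrl.camera_info(n)["world_from_camera"])
    for l in("cooler","cooler_rib","dock","bottle","jar","carton"): print(n,l,[(np.round(r["rect"]),round(r["score"],2)) for r in ctrl.look_for(n,l)])
o=ctrl.get_obs();print(o, ctrl.hold_point_z, R.from_rotvec(o["orientation"]).as_matrix())
E
```

```text
[[  -0.02    0.99   -0.12  427.67]
 [  -1.     -0.02    0.02   76.09]
 [   0.02    0.12    0.99 1180.17]
 [   0.      0.      0.      1.  ]]
top cooler [(array([124., 302., 206., 368.]), 0.87), (array([214., 329., 283., 394.]), 0.87), (array([200., 233., 259., 293.]), 0.79), (array([118., 170., 193., 227.]), 0.63)]
top cooler_rib [(array([215., 329., 285., 399.]), 0.92), (array([117., 168., 194., 228.]), 0.89), (array([200., 235., 255., 298.]), 0.6), (array([127., 301., 206., 365.]), 0.55)]
top dock [(array([381., 185., 475., 267.]), 0.96)]
top bottle [(array([311., 101., 334., 142.]), 0.92)]
top jar [(array([429., 127., 454., 151.]), 0.78)]
top carton [(array([204., 105., 272., 171.]), 0.96)]
[[ -0.93   0.23  -0.29 221.99]
 [ -0.37  -0.59   0.71 801.01]
 [ -0.01   0.77   0.64 760.02]
 [  0.     0.     0.     1.  ]]
side cooler [(array([265., 262., 343., 370.]), 0.87), (array([299., 336., 394., 468.]), 0.72), (array([378., 274., 467., 388.]), 0.63), (array([130., 296., 225., 424.]), 0.63)]
side cooler_rib [(array([377., 273., 465., 390.]), 0.95), (array([301., 338., 393., 470.]), 0.8
[... 169 characters left out ...]
), 0.78)]
side bottle [(array([192., 178., 222., 243.]), 0.88), (array([261., 154., 281., 184.]), 0.25)]
side jar [(array([261., 153., 281., 184.]), 0.72)]
side carton [(array([119., 244., 213., 319.]), 0.79)]
{'t': 0.7, 'qpos': array([-1.2 ,  0.42,  1.63,  0.  ,  1.09, -0.02]), 'qvel': array([ 0.,  0., -0., -0., -0.,  0.]), 'joint_torque': array([ -0.  , -54.44, -27.4 ,   0.06,   0.02,   0.  ]), 'ee_pos': array([ 235.78, -578.78,  222.7 ]), 'orientation': array([3.08, 0.6 , 0.  ]), 'ft_force': array([-0.52, -0.22, -0.07]), 'moment': array([ 0.01,  0.02, -0.07]), 'grasp_force': 0.0, 'width': 87.67331567758852} 18.700000000000003 [[ 0.93  0.38  0.  ]
 [ 0.38 -0.93 -0.  ]
 [ 0.    0.   -1.  ]]
```

View pics/top0.png

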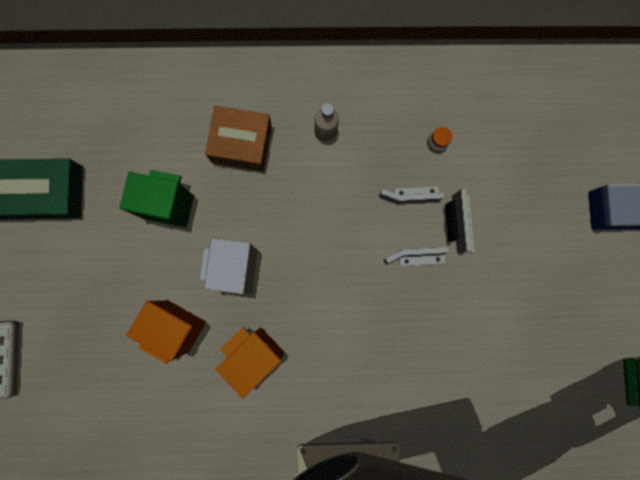

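View pics/side0.png

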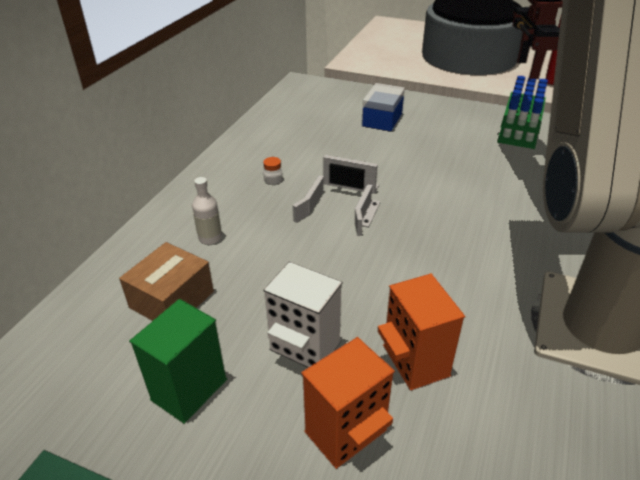

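The top picture shows the white cooler at about (229,266) with its rib at (205,264), on the +y side. The dock is at about (425,225), with its mouth to the left (+y). The orange and green look-alikes are nearby. I'll crop for precise corners.

```bash
python3 - <<'E'
import cv2,numpy as np
a=cv2.imread('pics/top0.png')
x=cv2.resize(a[225:305,190:270],None,fx=5,fy=5,interpolation=cv2.INTER_CUBIC)
y=cv2.resize(a[180:275,375:480],None,fx=3.8,fy=4.2,interpolation=cv2.INTER_CUBIC)
y=cv2.resize(a[180:280,378:478],(400,400),interpolation=cv2.INTER_CUBIC)
cv2.imwrite('pics/c1.png',np.hstack([x,y]))
E
```

```text
(no output)
```

View pics/c1.png

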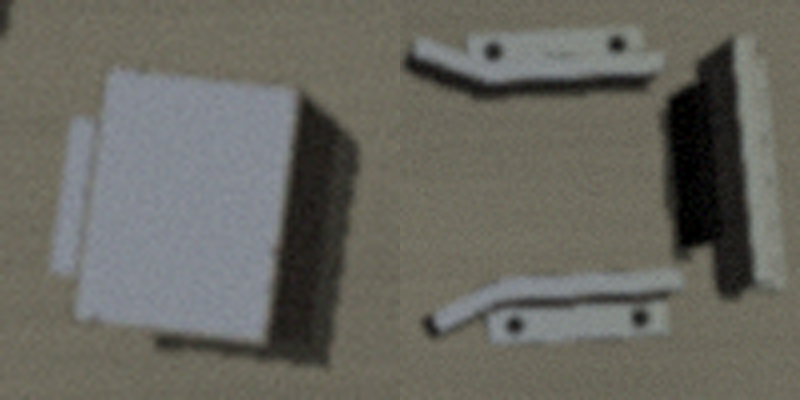

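The crop shows the cooler's top face corners at (108,70), (297,90), (268,345) and (78,320). It also shows the dock wall inner edges and the black pad face. Next I turn these into world positions.

```bash
python3 - <<'E'
from h import *
np.set_printoptions(precision=1,suppress=True)
c=np.array([(108,70),(297,90),(268,345),(78,320)])/5+[190,225]
P=at("top",c,150);print(P,P.mean(0)); print([np.linalg.norm(P[i]-P[i-1]) for i in range(4)])
xd=(P[0]-P[1]+P[3]-P[2])[:2];yd=(P[0]-P[3]+P[1]-P[2])[:2];print("cooler x dir",np.degrees(np.arctan2(xd[1],xd[0])),"y line",np.degrees(np.arctan2(yd[1],yd[0])))
f=lambda L:(np.array(L)-[400,0])/4+[378,180]
U=at("top",f([(487,82),(660,75)]),45);L=at("top",f([(503,281),(680,272)]),45);print("walls",U,L)
for w in(U,L): d=(w[1]-w[0]);print(np.degrees(np.arctan2(d[1],d[0])))
print("pad bottom",at("top",f([(668,100),(685,255)]),24)); print("pad top",at("top",f([(700,82),(718,243)]),74))
T=at("top",f([(737,38),(720,295),(783,288),(755,38)]),80);print("plate",T)
for n,r in(("bottle",(311,101,334,142)),("jar",(429,127,454,151)),("carton",(204,105,272,171))): print(n,at("top",[r[:2],r[2:]],0)[:,:2])
for n,q in (("orangeA tall",[(163,300),(206,325)]),("orangeB",[(250,330),(222,345),(214,368),(283,356)])): print(n,at("top",q,150)[:,:2])
E
```

```text
[[533.8 264.5 150. ]
 [524.7 191.5 150. ]
 [426.9 202.9 150. ]
 [437.8 275.5 150. ]] [480.8 233.6 150. ]
[np.float64(96.62532076633924), np.float64(73.56873179679938), np.float64(98.49567817237563), np.float64(73.37061155839721)]
cooler x dir 82.18337414108426 y line -6.608099199458962
walls [[ 621.3 -122.2   45. ]
 [ 623.6 -216.8   45. ]] [[ 513.1 -126.8   45. ]
 [ 516.1 -222.5   45. ]]
-88.57586947347471
-88.15949006893406
pad bottom [[ 613.2 -226.    24. ]
 [ 527.1 -231.2   24. ]]
pad top [[ 614.5 -230.5   74. ]
 [ 528.8 -235.7   74. ]]
plate [[ 636.8 -249.7   80. ]
 [ 501.  -233.7   80. ]
 [ 504.  -267.    80. ]
 [ 636.6 -259.3   80. ]]
bottle [[864.2  65.9]
 [766.5  15.1]]
jar [[ 799.1 -204.2]
 [ 741.7 -259.2]]
carton [[857.9 311. ]
 [701.1 156.8]]
orangeA tall [[418.5 356.4]
 [369.8 274.3]]
orangeB [[358.7 191. ]
 [331.8 244. ]
 [289.6 258.9]
 [309.  128.9]]
```

```bash
python3 -m creep '[{"translation":[46,-41,0],"angular":[0,0,0.06],"jaw":0},{"translation":[92,-82,0],"angular":[0,0,0.12],"jaw":0},{"translation":[139,-123,0],"angular":[0,0,0.2],"jaw":0},{"translation":[185,-164,0],"angular":[0,0,0.26],"jaw":0},{"translation":[231,-205,0],"angular":[0,0,0.33],"jaw":0},{"translation":[278,-246,0],"angular":[0,0,0.4],"jaw":0},{"translation":[324,-287,0],"angular":[0,0,0.46],"jaw":0},{"translation":[370,-328,0],"angular":[0,0,0.513],"jaw":0}]'
python3 -c "
from h import *
o=ctrl.get_obs();print(o['ee_pos'],R.from_rotvec(o['orientation']).as_matrix(),o['qpos'])"
```

```text
t: 1.7
ee_pos: [455.5, -133.7, 223.1]
orientation: [3.135, -0.201, 0.002]
ft_force: [1.3, -0.9, 0.6]
width: 11.5
grasp_force: 0.0
[ 455.54121718 -133.65641335  223.10466567] [[ 9.91802735e-01 -1.27774282e-01  1.03337840e-03]
 [-1.27773946e-01 -9.91803242e-01 -3.85163624e-04]
 [ 1.07412205e-03  2.49967500e-04 -9.99999392e-01]] [-3.10427491e-01  2.00205889e-01  1.95318571e+00 -6.12301204e-05
  9.87099410e-01  1.38852696e+00]
```

```bash
python3 -m creep '[{"translation":[-3,-58,0],"angular":[0,0,0],"jaw":0},{"translation":[-6,-117,0],"angular":[0,0,0],"jaw":0},{"translation":[-9,-176,0],"angular":[0,0,0],"jaw":0},{"translation":[-12,-235,0],"angular":[0,0,0],"jaw":0},{"translation":[-15,-293,0],"angular":[0,0,0],"jaw":0},{"translation":[-18,-352,0],"angular":[0,0,0],"jaw":0},{"translation":[-20,-410,0],"angular":[0,0,0],"jaw":0},{"translation":[-22,-468,0],"angular":[0,0,0],"jaw":0}]'
```

```text
t: 2.7
ee_pos: [491.7, 333.7, 222.9]
orientation: [-3.135, 0.198, -0.001]
ft_force: [0.5, 0.2, -0.7]
width: 0.5
grasp_force: 0.0
```

```bash
python3 -m creep '[{"translation":[0,0,45],"angular":[0,0,0],"jaw":0},{"translation":[0,0,87],"angular":[0,0,0],"jaw":0},{"translation":[0,0,87],"angular":[0,0,0],"jaw":0},{"translation":[0,8,87],"angular":[0,0,0],"jaw":0},{"translation":[0,16,87],"angular":[0,0,0],"jaw":0},{"translation":[0,24,87],"angular":[0,0,0],"jaw":0},{"translation":[0,31,87],"angular":[0,0,0],"jaw":0},{"translation":[0,36,87],"angular":[0,0,0],"jaw":0}]'
python3 -c "
from h import *
a=snap('side','s1.png')[160:460,160:480];cv2.imwrite('pics/s1.png',cv2.resize(a[...,::-1],(640,600)))"
```

```text
t: 3.7
ee_pos: [487.4, 295.3, 136.0]
orientation: [-3.135, 0.199, -0.001]
ft_force: [0.2, -0.8, -0.0]
width: 0.5
grasp_force: 0.0
```

View pics/s1.png

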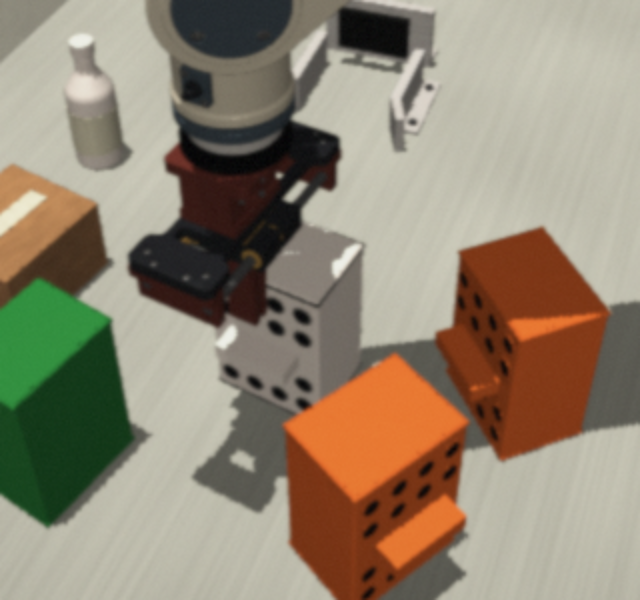

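The fingers are poised just off the well face, above the rib. Now a slow push.

```bash
python3 -m creep '[{"translation":[0,5,0],"angular":[0,0,0],"jaw":0},{"translation":[0,10,0],"angular":[0,0,0],"jaw":0},{"translation":[0,15,0],"angular":[0,0,0],"jaw":0},{"translation":[0,20,0],"angular":[0,0,0],"jaw":0},{"translation":[0,25,0],"angular":[0,0,0],"jaw":0},{"translation":[0,30,0],"angular":[0,0,0],"jaw":0},{"translation":[0,35,0],"angular":[0,0,0],"jaw":0},{"translation":[0,40,0],"angular":[0,0,0],"jaw":0}]'
python3 -m creep '[{"translation":[0,4,0],"angular":[0,0,0],"jaw":0},{"translation":[0,8,0],"angular":[0,0,0],"jaw":0},{"translation":[0,12,0],"angular":[0,0,0],"jaw":0},{"translation":[0,16,0],"angular":[0,0,0],"jaw":0},{"translation":[0,20,0],"angular":[0,0,0],"jaw":0},{"translation":[0,24,0],"angular":[0,0,0],"jaw":0},{"translation":[0,28,0],"angular":[0,0,0],"jaw":0},{"translation":[0,32,0],"angular":[0,0,0],"jaw":0}]'
python3 -c "
from h import *
snap('top','t2.png');print(ctrl.look_for('top','cooler'))
a=snap('side','s2.png')[160:460,160:480];cv2.imwrite('pics/s2.png',cv2.resize(a[...,::-1],(480,450)))"
```

```text
t: 4.75
ee_pos: [482.1, 255.8, 135.7]
orientation: [3.135, -0.198, -0.0]
ft_force: [0.4, 1.7, 2.5]
width: 0.4
grasp_force: 1.1
t: 5.75
ee_pos: [478.0, 224.0, 135.6]
orientation: [3.135, -0.198, -0.0]
ft_force: [0.6, -0.8, -0.4]
width: 0.4
grasp_force: 0.1
[{'rect': [124.4, 300.8, 168.2, 366.5], 'score': 0.81}, {'rect': [272.2, 344.5, 284.2, 356.6], 'score': 0.7}, {'rect': [118.5, 169.6, 194.7, 229.3], 'score': 0.58}, {'rect': [221.1, 241.0, 284.6, 294.7], 'score': 0.55}]
```

View pics/s2.png

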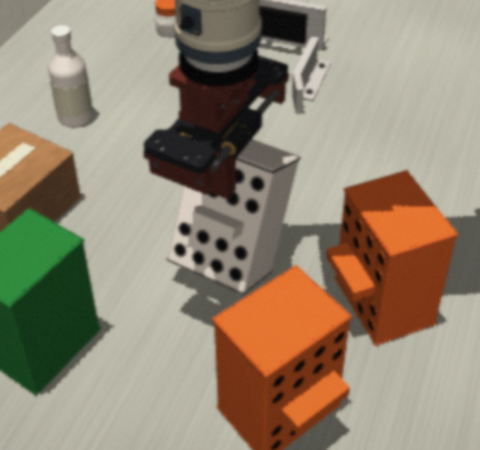

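It is tilted about 25° and close to balance, so I keep pushing slowly.

```bash
python3 -m creep '[{"translation":[0,4,0],"angular":[0,0,0],"jaw":0},{"translation":[0,8,0],"angular":[0,0,0],"jaw":0},{"translation":[0,12,0],"angular":[0,0,0],"jaw":0},{"translation":[0,16,0],"angular":[0,0,0],"jaw":0},{"translation":[0,20,0],"angular":[0,0,0],"jaw":0},{"translation":[0,24,0],"angular":[0,0,0],"jaw":0},{"translation":[0,24,0],"angular":[0,0,0],"jaw":0},{"translation":[0,24,0],"angular":[0,0,0],"jaw":0}]'
python3 -m creep '[{"translation":[0,-20,-40],"angular":[0,0,0],"jaw":0},{"translation":[0,-50,-80],"angular":[0,0,0],"jaw":0.3},{"translation":[0,-90,-80],"angular":[0,0,0],"jaw":0.5},{"translation":[-30,-130,-80],"angular":[0,0,0],"jaw":0.5},{"translation":[-60,-150,-80],"angular":[0,0,0],"jaw":0.5},{"translation":[-60,-160,-80],"angular":[0,0,0],"jaw":0.5},{"translation":[-60,-160,-80],"angular":[0,0,0],"jaw":0.5},{"translation":[-60,-160,-80],"angular":[0,0,0],"jaw":0.5}]'
python3 -c "
from h import *
a=snap('top','t3.png')[180:330,180:340];print(ctrl.look_for('top','cooler'));b=snap('side','s3.png')[160:400,200:456]
z=np.hstack([cv2.resize(a,(480,450)),cv2.resize(b,(320,300))] if 0 else [cv2.resize(a,(480,450)),cv2.resize(b,(320,450))]);cv2.imwrite('pics/c3.png',z[...,::-1])"
```

```text
t: 6.9
ee_pos: [475.2, 200.7, 135.7]
orientation: [-3.135, 0.198, -0.0]
ft_force: [-0.1, -0.2, -0.4]
width: 0.5
grasp_force: 0.0
t: 7.9
ee_pos: [436.5, 366.2, 215.6]
orientation: [3.135, -0.2, 0.0]
ft_force: [-0.9, -0.5, -1.3]
width: 43.8
grasp_force: 0.0
[{'rect': [117.9, 169.6, 191.6, 226.3], 'score': 0.97}, {'rect': [249.5, 243.4, 326.8, 301.2], 'score': 0.89}, {'rect': [214.6, 329.5, 283.7, 396.3], 'score': 0.67}, {'rect': [155.3, 307.2, 202.1, 359.8], 'score': 0.61}]
```

View pics/c3.png

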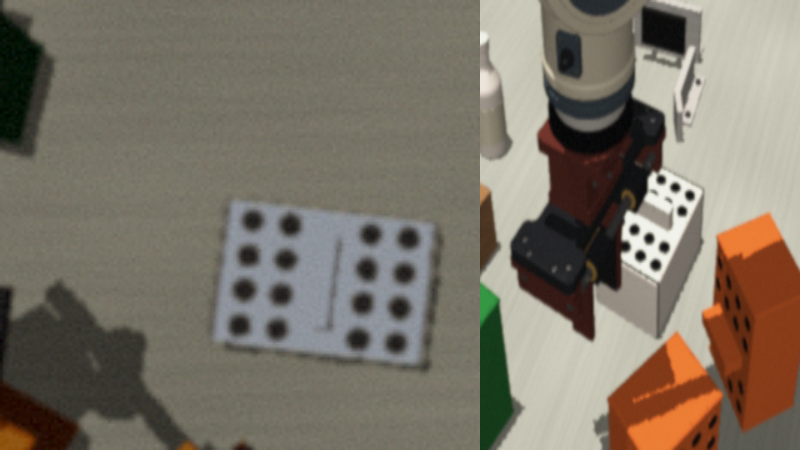

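The cooler lies wells-up. In the full picture its face spans about (257,247)–(325,254) and (251,294)–(321,301), with the rib mid-face.

```bash
python3 - <<'E'
from h import *
np.set_printoptions(precision=1,suppress=True)
f=lambda L:np.array(L)/3+[180,180]
P=at("top",f([(230,200),(436,222),(422,363),(213,341)]),76);print(P,P.mean(0),[np.linalg.norm(P[i]-P[i-1]) for i in range(4)])
d=P[1]-P[0]+P[2]-P[3];print(np.degrees(np.arctan2(d[1],d[0])))
W=at("top",f([(253,221),(291,225),(371,234),(409,238),(239,325),(277,329),(357,339),(396,343)]),76);print("wells",W.mean(0),W)
d=W[3]-W[0]+W[7]-W[4];print(np.degrees(np.arctan2(d[1],d[0])))
print("rib front edge z100,z76",at("top",f([(338,240),(328,330)]),100),at("top",f([(340,240),(330,330)]),76))
o=ctrl.get_obs();print(o['ee_pos'],o['qpos'],R.from_rotvec(o['orientation']).as_matrix())
E
```

```text
[[523.8 184.7  76. ]
 [505.9  42.5  76. ]
 [409.4  54.1  76. ]
 [427.2 196.9  76. ]] [466.6 119.6  76. ] [np.float64(97.32503962819854), np.float64(143.2938852587677), np.float64(97.19844941871294), np.float64(143.81288471873486)]
-97.12732298975678
wells [466.3 120.4  76. ] [[508.9 169.   76. ]
 [505.7 142.8  76. ]
 [498.4  87.6  76. ]
 [495.2  61.4  76. ]
 [437.7 179.   76. ]
 [434.5 153.1  76. ]
 [426.6  98.4  76. ]
 [423.4  71.7  76. ]]
-97.45271645155847
rib front edge z100,z76 [[493.3 109.7 100. ]
 [433.  117.2 100. ]] [[494.7 109.1  76. ]
 [433.1 116.8  76. ]]
[436.4 366.1 215.6] [ 0.7  0.4  1.8 -0.   1.   2.4] [[ 1.  -0.1 -0. ]
 [-0.1 -1.  -0. ]
 [-0.   0.  -1. ]]
```

```bash
python3 -m creep '[{"translation":[12,48,0],"angular":[0,0,0],"jaw":0.5},{"translation":[25,96,0],"angular":[0,0,0],"jaw":0.5},{"translation":[37,144,20],"angular":[0,0,0],"jaw":0.5},{"translation":[49,192,45],"angular":[0,0,0],"jaw":0.5},{"translation":[61,240,70],"angular":[0,0,0],"jaw":0.5},{"translation":[61,240,95],"angular":[0,0,0],"jaw":0.5},{"translation":[61,240,104],"angular":[0,0,0],"jaw":0.5},{"translation":[61,240,104],"angular":[0,0,0],"jaw":0.5}]'
python3 -c "
from h import *
a=snap('top','t4.png')[180:330,180:340];b=snap('side','s4.png')[160:400,200:456]
z=np.hstack([cv2.resize(a,(400,375)),cv2.resize(b,(400,375))]);cv2.imwrite('pics/c4.png',z[...,::-1])"
```

```text
t: 9.05
ee_pos: [466.0, 121.2, 111.5]
orientation: [3.135, -0.198, -0.001]
ft_force: [0.7, 1.7, -0.1]
width: 43.6
grasp_force: 0.0
```

View pics/c4.png

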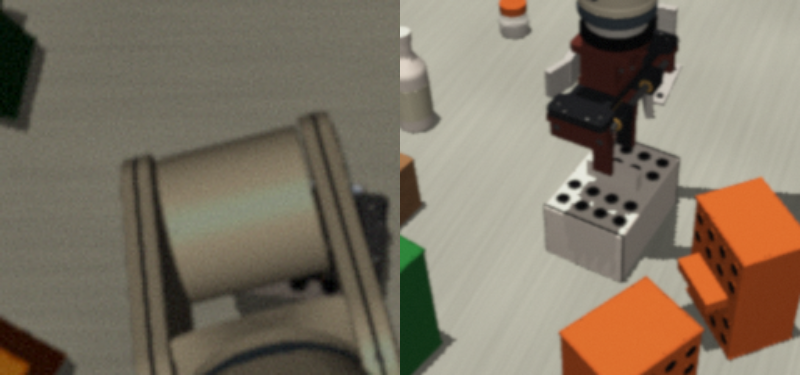

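The open fingers straddle the rib, so I descend and grip.

```bash
python3 -m creep '[{"translation":[0,-1,10],"angular":[0,0,0],"jaw":0.5},{"translation":[0,-1,20],"angular":[0,0,0],"jaw":0.5},{"translation":[0,-1,27],"angular":[0,0,0],"jaw":0.5},{"translation":[0,-1,32],"angular":[0,0,0],"jaw":0.5},{"translation":[0,-1,32],"angular":[0,0,0],"jaw":0.3},{"translation":[0,-1,32],"angular":[0,0,0],"jaw":0.15},{"translation":[0,-1,32],"angular":[0,0,0],"jaw":0},{"translation":[0,-1,32],"angular":[0,0,0],"jaw":0}]'
python3 -m creep '[{"translation":[0,0,0],"angular":[0,0,0],"jaw":0},{"translation":[0,0,0],"angular":[0,0,0],"jaw":0},{"translation":[0,0,0],"angular":[0,0,0],"jaw":0},{"translation":[0,0,0],"angular":[0,0,0],"jaw":0},{"translation":[0,0,-0.5],"angular":[0,0,0],"jaw":0},{"translation":[0,0,-0.5],"angular":[0,0,0],"jaw":0},{"translation":[0,0,-0.5],"angular":[0,0,0],"jaw":0},{"translation":[0,0,-0.5],"angular":[0,0,0],"jaw":0}]'
python3 -c "
from h import *
o=ctrl.get_obs();print(o['ee_pos'],o['ft_force'],o['moment'])"
```

```text
t: 10.15
ee_pos: [466.3, 121.9, 79.9]
orientation: [3.135, -0.198, 0.0]
ft_force: [-0.5, -2.0, 0.9]
width: 13.8
grasp_force: 30.0
t: 11.15
ee_pos: [466.1, 122.2, 79.9]
orientation: [-3.135, 0.198, 0.001]
ft_force: [0.9, -0.1, -5.3]
width: 13.4
grasp_force: 30.0
[466.06412229 122.22994728  79.91514792] [ 0.89798139 -0.11973632 -5.30238944] [-0.02634098 -0.2286347   0.05677623]
```

```bash
python3 -m creep '[{"translation":[4,4,0.1],"angular":[0,0,-0.01],"jaw":0},{"translation":[11,10,0.1],"angular":[0,0,-0.02],"jaw":0},{"translation":[18,17,0.1],"angular":[0,0,-0.03],"jaw":0},{"translation":[25,23,0.1],"angular":[0,0,-0.04],"jaw":0},{"translation":[32,29,0.1],"angular":[0,0,-0.05],"jaw":0},{"translation":[39,36,0.1],"angular":[0,0,-0.06],"jaw":0},{"translation":[46,42,0.1],"angular":[0,0,-0.07],"jaw":0},{"translation":[53,49,0.1],"angular":[0,0,-0.08],"jaw":0}]'
python3 -c "
from h import *
o=ctrl.get_obs();print(o['ee_pos'],o['ft_force'],o['moment'],R.from_rotvec(o['orientation']).as_matrix())"
```

```text
t: 12.15
ee_pos: [513.1, 66.3, 79.9]
orientation: [3.141, -0.071, 0.0]
ft_force: [-1.1, 1.0, -6.4]
width: 13.7
grasp_force: 30.0
[513.07541087  66.2893565   79.94462558] [-1.07089744  0.96170342 -6.40603918] [ 0.08451209  0.01116849 -0.00363129] [[ 9.98966824e-01 -4.54453963e-02 -2.38327206e-06]
 [-4.54453963e-02 -9.98966819e-01 -1.06602529e-04]
 [ 2.46378445e-06  1.06600698e-04 -9.99999994e-01]]
```

```bash
python3 -m creep '[{"translation":[0,0,0.4],"angular":[0,0,0],"jaw":0},{"translation":[6,6,0.4],"angular":[0,0,-0.01],"jaw":0},{"translation":[14,15,0.4],"angular":[0,0,-0.02],"jaw":0},{"translation":[23,24,0.4],"angular":[0,0,-0.03],"jaw":0},{"translation":[32,34,0.4],"angular":[0,0,-0.045],"jaw":0},{"translation":[41,44,0.4],"angular":[0,0,-0.06],"jaw":0},{"translation":[48,52,0.4],"angular":[0,0,-0.07],"jaw":0},{"translation":[53,57,0.4],"angular":[0,0,-0.077],"jaw":0}]'
python3 -c "
from h import *
o=ctrl.get_obs();print(o['ee_pos'],o['ft_force'],o['moment'],R.from_rotvec(o['orientation']).as_matrix())
a=snap('top','t5.png')[150:310,280:480];b=snap('side','s5.png')[130:330,240:440]
z=np.hstack([cv2.resize(a,(500,400)),cv2.resize(b,(300,400))]);z=cv2.convertScaleAbs(z,alpha=1.5);cv2.imwrite('pics/c5.png',z[...,::-1])"
```

```text
t: 13.15
ee_pos: [562.9, 7.4, 79.9]
orientation: [-3.141, -0.048, 0.001]
ft_force: [-4.8, 4.3, 5.1]
width: 14.1
grasp_force: 30.0
[562.91662251   7.37536156  79.93770171] [-4.76933369  4.27116906  5.10178317] [0.85871724 0.78902578 0.0151629 ] [[ 9.99525288e-01  3.07977054e-02 -8.36102762e-04]
 [ 3.07982087e-02 -9.99525445e-01  5.95895770e-04]
 [-8.17353763e-04 -6.21363359e-04 -9.99999473e-01]]
```

View pics/c5.png

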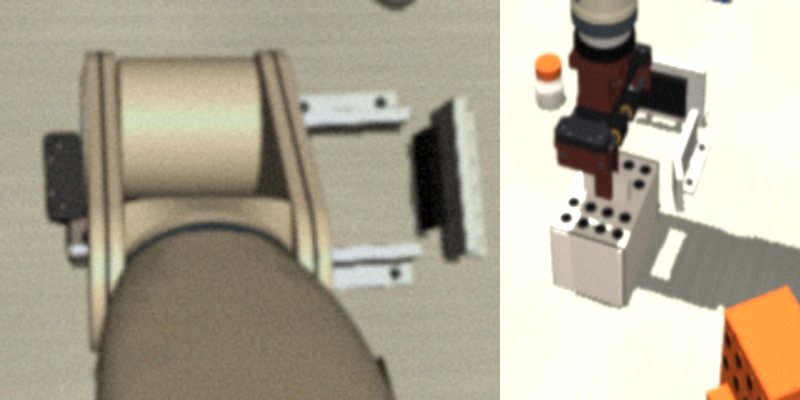

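```bash
python3 -m creep '[{"translation":[0,0,-0.3],"angular":[0,0,0],"jaw":0},{"translation":[0,6,-0.3],"angular":[0,0,0],"jaw":0},{"translation":[0,14,-0.3],"angular":[0,0,0],"jaw":0},{"translation":[0,23,-0.3],"angular":[0,0,0],"jaw":0},{"translation":[0,32,-0.3],"angular":[0,0,0],"jaw":0},{"translation":[0,41,-0.3],"angular":[0,0,0],"jaw":0},{"translation":[0,49,-0.3],"angular":[0,0,0],"jaw":0},{"translation":[0,54,-0.3],"angular":[0,0,0],"jaw":0}]'
python3 -c "
from h import *
o=ctrl.get_obs();print(o['ee_pos'],o['ft_force'],o['moment'])"
```

```text
t: 14.25
ee_pos: [564.6, -47.1, 80.0]
orientation: [-3.141, -0.048, 0.0]
ft_force: [0.6, 1.2, -2.9]
width: 13.5
grasp_force: 30.0
[564.59751903 -47.13851928  79.95412851] [ 0.56795499  1.16352141 -2.91486429] [ 0.39712466 -0.07662727 -0.01276688]
```

Good. Next I enter between the walls.

```bash
python3 -m creep '[{"translation":[0,4,0],"angular":[0,0,0],"jaw":0},{"translation":[0,9,0],"angular":[0,0,0],"jaw":0},{"translation":[0,14,0],"angular":[0,0,0],"jaw":0},{"translation":[0,19,0],"angular":[0,0,0],"jaw":0},{"translation":[0,24,0],"angular":[0,0,0],"jaw":0},{"translation":[0,29,0],"angular":[0,0,0],"jaw":0},{"translation":[0,34,0],"angular":[0,0,0],"jaw":0},{"translation":[0,38,0],"angular":[0,0,0],"jaw":0}]'
python3 -c "
from h import *
o=ctrl.get_obs();print(o['ee_pos'],o['ft_force'],o['moment'])
snap('side','s6.png')
b=cv2.imread('pics/s6.png')[130:330,250:430];cv2.imwrite('pics/c6.png',cv2.convertScaleAbs(cv2.resize(b,(540,600),interpolation=cv2.INTER_CUBIC),alpha=1.1))"
```

```text
t: 15.25
ee_pos: [565.8, -84.8, 79.9]
orientation: [3.141, 0.048, -0.0]
ft_force: [-0.2, 1.3, -5.0]
width: 13.6
grasp_force: 30.0
[565.76093771 -84.84322615  79.92697316] [-0.23731021  1.27306383 -4.9936577 ] [ 0.25002776 -0.04017159  0.03454807]
```

View pics/c6.png

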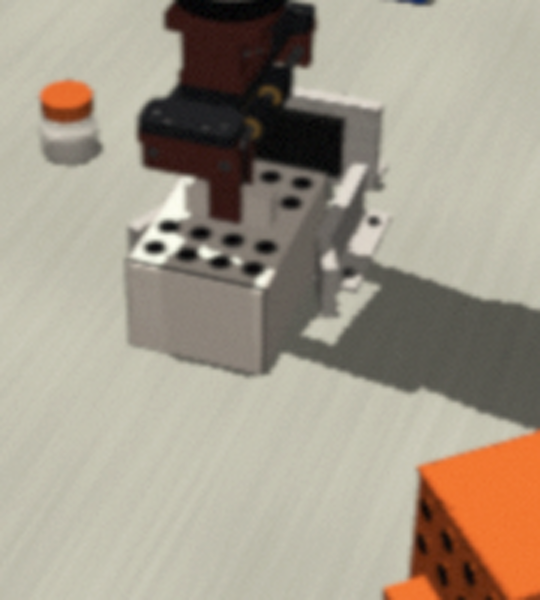

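The cooler is between the walls, with no lateral force. I advance and then creep.

```bash
python3 -m creep '[{"translation":[0,5,0.1],"angular":[0,0,0],"jaw":0},{"translation":[0,11,0.1],"angular":[0,0,0],"jaw":0},{"translation":[0,17,0.1],"angular":[0,0,0],"jaw":0},{"translation":[0,23,0.1],"angular":[0,0,0],"jaw":0},{"translation":[0,29,0.1],"angular":[0,0,0],"jaw":0},{"translation":[0,35,0.1],"angular":[0,0,0],"jaw":0},{"translation":[0,41,0.1],"angular":[0,0,0],"jaw":0},{"translation":[0,46,0.1],"angular":[0,0,0],"jaw":0}]'
python3 -m creep '[{"translation":[0,2,0],"angular":[0,0,0],"jaw":0},{"translation":[0,4,0],"angular":[0,0,0],"jaw":0},{"translation":[0,6,0],"angular":[0,0,0],"jaw":0},{"translation":[0,8,0],"angular":[0,0,0],"jaw":0},{"translation":[0,10,0],"angular":[0,0,0],"jaw":0},{"translation":[0,12,0],"angular":[0,0,0],"jaw":0},{"translation":[0,13,0],"angular":[0,0,0],"jaw":0},{"translation":[0,14,0],"angular":[0,0,0],"jaw":0}]'
```

```text
t: 16.3
ee_pos: [567.3, -130.8, 79.9]
orientation: [-3.141, -0.048, -0.0]
ft_force: [-0.2, 5.6, 1.0]
width: 14.1
grasp_force: 30.0
t: 17.3
ee_pos: [567.7, -144.5, 79.9]
orientation: [-3.141, -0.048, -0.0]
ft_force: [-0.7, 6.8, 1.8]
width: 13.7
grasp_force: 30.0
```

```bash
python3 -m creep '[{"translation":[0,0,-0.15],"angular":[0,0,0],"jaw":0},{"translation":[0,0.7,-0.15],"angular":[0,0,0],"jaw":0},{"translation":[0,1.4,-0.15],"angular":[0,0,0],"jaw":0},{"translation":[0,2.1,-0.15],"angular":[0,0,0],"jaw":0},{"translation":[0,2.8,-0.15],"angular":[0,0,0],"jaw":0},{"translation":[0,3.5,-0.15],"angular":[0,0,0],"jaw":0},{"translation":[0,4.2,-0.15],"angular":[0,0,0],"jaw":0},{"translation":[0,5,-0.15],"angular":[0,0,0],"jaw":0}]'
```

```text
t: 18.3
ee_pos: [567.7, -149.5, 80.0]
orientation: [-3.141, -0.048, 0.0]
ft_force: [-0.1, 4.4, -0.6]
width: 13.3
grasp_force: 30.0
```

```bash
python3 -m creep '[{"translation":[0,0.4,-0.1],"angular":[0,0,0],"jaw":0},{"translation":[0,0.8,-0.1],"angular":[0,0,0],"jaw":0},{"translation":[0,1.2,-0.1],"angular":[0,0,0],"jaw":0},{"translation":[0,1.6,-0.1],"angular":[0,0,0],"jaw":0},{"translation":[0,2,-0.1],"angular":[0,0,0],"jaw":0},{"translation":[0,2.4,-0.1],"angular":[0,0,0],"jaw":0},{"translation":[0,2.8,-0.1],"angular":[0,0,0],"jaw":0},{"translation":[0,3.2,-0.1],"angular":[0,0,0],"jaw":0}]'
```

```text
t: 19.3
ee_pos: [567.4, -151.7, 80.1]
orientation: [-3.14, -0.048, 0.002]
ft_force: [-1.2, 8.8, -2.3]
width: 13.6
grasp_force: 30.0
```

```bash
python3 -m creep '[{"translation":[0,0.1,0],"angular":[0,0,0],"jaw":0},{"translation":[0,0.2,0],"angular":[0,0,0],"jaw":0},{"translation":[0,0.3,0],"angular":[0,0,0],"jaw":0},{"translation":[0,0.4,0],"angular":[0,0,0],"jaw":0},{"translation":[0,0.5,0],"angular":[0,0,0],"jaw":0},{"translation":[0,0.5,0],"angular":[0,0,0],"jaw":0},{"translation":[0,0.5,0],"angular":[0,0,0],"jaw":0},{"translation":[0,0.5,0],"angular":[0,0,0],"jaw":0}]'
python3 -c "
from h import *
o=ctrl.get_obs();print(o['ee_pos'],o['ft_force'],o['moment'])"
```

```text
t: 20.3
ee_pos: [567.4, -151.9, 80.1]
orientation: [-3.139, -0.049, 0.002]
ft_force: [-1.1, 10.6, -0.7]
width: 13.8
grasp_force: 30.0
[ 567.35742249 -151.85659827   80.09049922] [-1.09712445 10.56308275 -0.67706439] [1.61982953 0.12583191 0.17932008]
```

```bash
python3 -m creep '[{"translation":[0,0.2,0],"angular":[0,0,0],"jaw":0},{"translation":[0,0.4,0],"angular":[0,0,0],"jaw":0},{"translation":[0,0.6,0],"angular":[0,0,0],"jaw":0},{"translation":[0,0.8,0],"angular":[0,0,0],"jaw":0},{"translation":[0,1.0,0],"angular":[0,0,0],"jaw":0},{"translation":[0,1.2,0],"angular":[0,0,0],"jaw":0},{"translation":[0,1.2,0],"angular":[0,0,0],"jaw":0},{"translation":[0,1.2,0],"angular":[0,0,0],"jaw":0}]'
python3 -c "
from h import *
o=ctrl.get_obs();print(o['ee_pos'],o['ft_force'],o['moment'])"
```

```text
t: 21.3
ee_pos: [567.2, -152.3, 80.1]
orientation: [-3.139, -0.049, 0.003]
ft_force: [-2.1, 13.3, 0.1]
width: 13.7
grasp_force: 30.0
[ 567.24675319 -152.33801188   80.12797846] [-2.11195905 13.27943029  0.05898578] [2.21370245 0.20165068 0.31124966]
```

```bash
python3 -m creep '[{"translation":[0,0.3,0],"angular":[0,0,0],"jaw":0},{"translation":[0,0.6,0],"angular":[0,0,0],"jaw":0},{"translation":[0,0.9,0],"angular":[0,0,0],"jaw":0},{"translation":[0,1.2,0],"angular":[0,0,0],"jaw":0},{"translation":[0,1.5,0],"angular":[0,0,0],"jaw":0},{"translation":[0,1.5,0],"angular":[0,0,0],"jaw":0},{"translation":[0,1.5,0],"angular":[0,0,0],"jaw":0},{"translation":[0,1.5,0],"angular":[0,0,0],"jaw":0}]'
python3 -c "
from h import *
o=ctrl.get_obs();print(o['ee_pos'],o['ft_force'],o['moment'],o['qpos'])"
```

```text
t: 22.3
ee_pos: [567.1, -152.9, 80.2]
orientation: [-3.137, -0.049, 0.004]
ft_force: [-2.2, 17.4, 1.3]
width: 14.0
grasp_force: 30.1
[ 567.09843839 -152.89409633   80.17485624] [-2.19850429 17.4141542   1.33815112] [2.99061363 0.2731752  0.37198115] [-0.28523289  0.56427598  1.79439946  0.00435395  0.78624538  1.25147627]
```

```bash
python3 -m creep '[{"translation":[0,0.4,0],"angular":[0,0,0],"jaw":0},{"translation":[0,0.4,0],"angular":[0,0,0],"jaw":0},{"translation":[0,0.4,0],"angular":[0,0,0],"jaw":0},{"translation":[0,0.4,0],"angular":[0,0,0],"jaw":0},{"translation":[0,0.4,0],"angular":[0,0,0],"jaw":0},{"translation":[0,0.4,0],"angular":[0,0,0],"jaw":0},{"translation":[0,0.4,0],"angular":[0,0,0],"jaw":0},{"translation":[0,0.4,0],"angular":[0,0,0],"jaw":0}]'
python3 -m creep '[{"translation":[0,-0.4,0],"angular":[0,0,0],"jaw":0},{"translation":[0,-0.8,0],"angular":[0,0,0],"jaw":0},{"translation":[0,-1.2,0],"angular":[0,0,0],"jaw":0},{"translation":[0,-1.6,0],"angular":[0,0,0],"jaw":0},{"translation":[0,-2,0],"angular":[0,0,0],"jaw":0},{"translation":[0,-2.4,0],"angular":[0,0,0],"jaw":0},{"translation":[0,-2.8,0],"angular":[0,0,0],"jaw":0},{"translation":[0,-2.8,0],"angular":[0,0,0],"jaw":0}]'
python3 -c "
from h import *
o=ctrl.get_obs();print(o['ee_pos'],o['ft_force'],o['moment'])"
```

```text
t: 23.3
ee_pos: [567.1, -153.0, 80.2]
orientation: [-3.137, -0.049, 0.004]
ft_force: [-2.1, 19.3, 2.0]
width: 13.9
grasp_force: 30.1
t: 24.3
ee_pos: [567.3, -152.2, 80.0]
orientation: [-3.14, -0.049, 0.002]
ft_force: [-1.7, 9.5, -1.8]
width: 13.9
grasp_force: 30.0
[ 567.26166006 -152.18234553   79.99749606] [-1.68476847  9.47666973 -1.78803   ] [1.46986993 0.12218896 0.3409491 ]
```

```bash
python3 -m creep '[{"translation":[0,-0.4,0],"angular":[0,0,0],"jaw":0},{"translation":[0,-0.8,0],"angular":[0,0,0],"jaw":0},{"translation":[0,-1.2,0],"angular":[0,0,0],"jaw":0},{"translation":[0,-1.2,0],"angular":[0,0,0],"jaw":0},{"translation":[0,-1.2,0],"angular":[0,0,0],"jaw":0.2},{"translation":[0,-1.2,0],"angular":[0,0,0],"jaw":0.35},{"translation":[0,-1.2,0],"angular":[0,0,0],"jaw":0.45},{"translation":[0,-1.2,0],"angular":[0,0,0],"jaw":0.45}]'
python3 -m creep '[{"translation":[0,-1.2,0],"angular":[0,0,0],"jaw":0.45},{"translation":[0,-1,-12],"angular":[0,0,0],"jaw":0.45},{"translation":[0,-1,-30],"angular":[0,0,0],"jaw":0.45},{"translation":[0,-1,-60],"angular":[0,0,0],"jaw":0.45},{"translation":[0,-30,-100],"angular":[0,0,0],"jaw":0.45},{"translation":[0,-80,-120],"angular":[0,0,0],"jaw":0.45},{"translation":[0,-130,-120],"angular":[0,0,0],"jaw":0.45},{"translation":[0,-190,-120],"angular":[0,0,0],"jaw":0.45}]'
python3 -m creep '[{"translation":[0,-50,0],"angular":[0,0,0],"jaw":0.45},{"translation":[0,-90,0],"angular":[0,0,0],"jaw":0.45},{"translation":[0,-90,0],"angular":[0,0,0],"jaw":0.45},{"translation":[0,-90,0],"angular":[0,0,0],"jaw":0.45},{"translation":[0,-90,0],"angular":[0,0,0],"jaw":0.45},{"translation":[0,-90,0],"angular":[0,0,0],"jaw":0.45},{"translation":[0,-90,0],"angular":[0,0,0],"jaw":0.45},{"translation":[0,-90,0],"angular":[0,0,0],"jaw":0.45}]'
python3 -c "
from h import *
a=snap('top','t7.png')[150:310,360:500];b=snap('side','s7.png')[130:290,260:420]
z=np.hstack([cv2.resize(a,(420,480),interpolation=cv2.INTER_CUBIC),cv2.resize(b,(380,480))]);cv2.imwrite('pics/c7.png',cv2.convertScaleAbs(z[...,::-1],alpha=1.2))"
```

```text
t: 25.3
ee_pos: [568.1, -152.5, 80.3]
orientation: [3.141, 0.048, 0.001]
ft_force: [-0.2, -0.2, 0.4]
width: 39.1
grasp_force: 0.0
t: 26.3
ee_pos: [562.6, 38.8, 202.4]
orientation: [-3.141, -0.046, -0.005]
ft_force: [0.6, -0.8, 0.1]
width: 39.5
grasp_force: 0.0
t: 27.3
ee_pos: [559.3, 127.3, 200.1]
orientation: [-3.141, -0.047, 0.0]
ft_force: [-0.8, 0.7, -0.3]
width: 39.6
grasp_force: 0.0
```

View pics/c7.png

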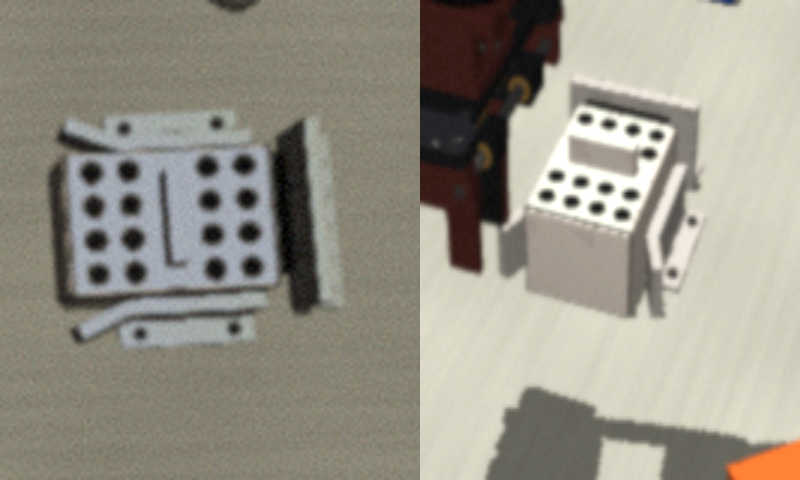

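The cooler is in the dock, square with the walls, and its front edge runs alongside the pad. I'll check the numbers.

```bash
python3 - <<'E'
from h import *
np.set_printoptions(precision=1,suppress=True)
f=lambda L:np.array(L)/3+[360,150]
print(at("top",f([(92,172),(245,164),(98,273),(253,266)]),76).mean(0))
print("edges",at("top",f([(270,147),(280,283),(66,155),(74,293)]),76))
a=cv2.imread('pics/top0.png').astype(int).sum(2);b=cv2.imread('pics/t7.png').astype(int).sum(2)
for v in (215,225,235): print(v,"before",a[v,440:476].tolist(),"after",b[v,440:476].tolist())
for l in("bottle","jar","carton"): print(l,[np.round(r["rect"]) for r in ctrl.look_for("top",l)][:1])
E
```

```text
[ 567.8 -152.2   76. ]
edges [[ 617.5 -223.7   76. ]
 [ 521.2 -226.    76. ]
 [ 614.1  -79.2   76. ]
 [ 516.9  -81.5   76. ]]
215 before [299, 304, 300, 242, 175, 105, 27, 42, 36, 11, 22, 0, 45, 34, 43, 2, 61, 89, 85, 85, 96, 92, 128, 256, 373, 417, 397, 379, 345, 345, 354, 335, 300, 302, 307, 320] after [86, 37, 34, 57, 97, 216, 339, 429, 425, 380, 264, 186, 85, 31, 23, 63, 77, 76, 104, 96, 83, 78, 130, 246, 382, 419, 421, 392, 368, 347, 360, 348, 326, 329, 323, 306]
225 before [307, 313, 304, 262, 179, 118, 74, 46, 14, 13, 2, 30, 10, 30, 29, 32, 45, 79, 88, 93, 84, 80, 99, 128, 258, 366, 394, 404, 403, 362, 336, 348, 340, 305, 303, 309] after [243, 141, 92, 89, 132, 225, 300, 386, 430, 428, 361, 263, 198, 105, 26, 13, 41, 64, 82, 106, 83, 87, 80, 130, 239, 384, 413, 414, 388, 376, 369, 369, 357, 314, 316, 326]
235 before [304, 310, 326, 313, 285, 250, 157, 69, 11, 0, 17, 2, 0, 17, 23, 36, 11, 13, 37, 68, 71, 56, 74, 81, 138, 243, 381, 392, 406, 384, 378, 356, 353, 321, 301, 307] after [401, 358, 310, 253, 251, 283, 353, 399, 429, 426, 420, 374, 246, 125, 76, 7, 31, 45, 75, 70, 60, 71, 83, 71, 135, 272, 383, 409, 418, 394, 369, 377, 361, 336, 315, 318]
bottle [array([311., 101., 335., 143.])]
jar [array([427., 128., 454., 151.])]
carton [array([207., 104., 272., 163.])]
```

```bash
python3 -c "
from workcell import ctrl
print(ctrl.close_job())"
```

```text
the job is handed in; nothing more can be done
None
```

The cooler was toppled wells-up, slid by its rib into the dock, pressed against the pad and released. The wrist force peaked at about 19 N, some of it bench friction, and the bottle, jar and carton look undisturbed; I handed the job in just after the 27 s mark, with no verdict returned.

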